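# Show which trial lens goes before which eye

## Task

The assistant is making up the trial frame and must be shown which lens goes before which eye. Without touching anything, hold the fingertips one or two finger-breadths straight above the clear lens with the red rim in the lens tray for about two seconds; then do the same above the eye of the trial frame that is not covered by the black occluder, and finish still pointing there. Come down on each from well above and cross over with the hand raised, so that you never hover low over any other lens or over the covered eye.

Things in the scene. Friction and masses are not known exactly. Their poses are not given: they have to be found in the camera images.
- red_rim_lens_top (a point): The lens to be shown: clear glass 24 mm across in a wide bright red rim; 38 mm disc, 5 mm thick, lying flat, with a small flat tab (9 mm wide, 10 mm long) at its edge; this point is the centre of its upper face, z up. It lies in any one of the tray's six recesses.
- black_rim_lens_top (a point): Another lens in the tray: clear glass in a black rim; 38 mm disc, 5 mm thick, lying flat, with a small flat tab (9 mm wide, 10 mm long) at its edge; this point is the centre of its upper face, z up.
- red_filter_top (a point): Red filter in the tray: dark red glass in a BLACK rim; 38 mm disc, 5 mm thick, lying flat, with a small flat tab (9 mm wide, 10 mm long) at its edge; this point is the centre of its upper face, z up.
- green_filter_top (a point): Green filter in the tray: green glass in a black rim; 38 mm disc, 5 mm thick, lying flat, with a small flat tab (9 mm wide, 10 mm long) at its edge; this point is the centre of its upper face, z up.
- pinhole_disc_top (a point): Pinhole disc in the tray: opaque black with a small pale ring and dot at its centre; 38 mm disc, 5 mm thick, lying flat, with a small flat tab (9 mm wide, 10 mm long) at its edge; this point is the centre of its upper face, z up.
- white_rim_prism_top (a point): Prism in the tray: clear glass in a white rim; 38 mm disc, 5 mm thick, lying flat, with a small flat tab (9 mm wide, 10 mm long) at its edge; this point is the centre of its upper face, z up.
- occluder_top (a point): The black occluder: plain opaque black disc clipped over one eye of the trial frame (either one), which is the covered eye; 38 mm disc, 5 mm thick, lying flat, with a small flat tab (9 mm wide, 10 mm long) at its edge; this point is the centre of its upper face, z up.
- eye_lens_top (a point): The uncovered eye of the trial frame: it already holds a clear lens in a black rim, 64 mm from the occluder, centre to centre; 38 mm disc, 5 mm thick, lying flat, with a small flat tab (9 mm wide, 10 mm long) at its edge; this point is the centre of its upper face, z up, about 25 mm above the table.
- lens_tray_middle (a point): Fixed pale grey lens tray with a blue-grey lip, 140 x 198 mm, 14 mm tall (lip 19 mm), two rows (58 mm apart, along its x) of three round recesses (58 mm apart, along its y), each 3 mm deep, so that a lens in it shows its upper face 16 mm above the table; this point is the middle of the tray's upper face. Tray and trial frame may change sides.
- trial_frame_bridge (a point): Loose metal trial frame (the test spectacles) lying face up on its folded sides, about 156 mm wide and 60 mm deep, nowhere taller than 27 mm; its two round eye cells lie 32 mm to either side of this point, along its y. This point is over the middle of the bridge, 20 mm above the table; its x points to the brow bar.
- drops_red_cap: Eye-drop bottle, white, red cap, 25 mm across and 61 mm tall, standing between tray and frame; origin at its foot. Leave alone.
- drops_green_cap: Eye-drop bottle, white, green cap, same size, standing between tray and frame; origin at its foot. Leave alone.
- penlight: Metal pen torch, 130 mm long (its x), 14 mm thick, lying between tray and frame, pointing away from the robot; origin under its middle. Leave alone.
- cover_paddle: Flat black hand-held cover paddle, disc 60 mm across with a handle to 160 mm from the disc's centre (towards its -x), 5 mm thick, lying beyond the work; origin under the disc's centre. Leave alone.
- prism_bar: Prism bar: clear stepped wedges in a row on a strip, with a black handle, 250 mm long (its y), 24 mm wide, 15 mm tall, lying beyond the work; origin under the strip's middle. Leave alone.
Things that resemble listed ones, but are neither listed nor needed, are in the scene too. Leave any blue, purple or yellow look-alike of the part that bears red_rim_lens_top alone.

How it is judged:
By the outcome, as a careful person would: the job done as asked, in the order asked, and still so for the second after the job is handed in, with the robot touching nothing.
It also fails if it takes over 43 s, if anything falls off the work surface, if the arm or the gripper's body presses on something with over 40 N, if the wrist force passes 120 N, or if a joint passes its speed limit or range.

## Robot

A 6-joint arm with a two-finger parallel gripper is mounted at the origin on the work surface. World frame = base frame: x ahead of the robot, y to its left, z up, the work surface at z = 0. Lengths are in m, angles in rad, forces in N, time in s.
With the tool pointing down it reaches from about 0.325 to 0.9 m from the base axis. Payload 6.1 kg.
Tool frame: the origin (TCP) lies midway between the tips of the shut fingers; the grasp point (between the pads) lies behind it (bot.hold_point_z is the z of the grasp point in the tool frame, in m); z points along the fingers, y is the direction in which the jaws open and shut (so a half turn about z gives the same grasp; the last joint's range is limited). The gripper opens to 87 mm and grips with 3 to 60 N. Pads are 19 mm wide; open, the fingers measure 117 mm over their backs; the gripper's body (75 mm by 190 mm) begins 51 mm behind the grasp point.
Start: joints at [-1.366, 0.22, 1.526, -0, 1.395, -0.126], TCP at [0.203, -0.591, 0.223] pointing down, gripper open.
Joint ranges: [-2.98, 2.98], [-0.91, 2.08], [0.09, 2.57], [-1.24, 4.39], [0.2, 2.65], [-2.68, 2.68]. Speed limits (rad/s): [2.57, 2.57, 3.01, 3.14, 3.14, 3.14].

## Interface

Orientations are given as a unit quaternion [w, x, y, z].
In Python, from plant import sensors, grab_frame, camera_params, workorder, masks_of, place_of, bot gives the robot as it stands. The module is installed in compiled form; this text tells all that it offers.
- The arm moves only by the shell command python3 -m jog 'ROWS' [FORCE]. ROWS is JSON, a list of rows, each a list of 7 numbers: the shift along the tool's x, y, z in mm, then the turn, a rotation vector about the tool's x, y, z in degrees, then the closure in counts, from 0 (fully open) to 255 (shut). In form: [[tx, ty, tz, wx, wy, wz, grip], ...]. A call has 1 to 8 rows; each row is the pose to reach, as a shift and turn from the pose commanded when the call began, along the tool's axes at that moment; what a row does not reach only later rows make up. A row lasts 1/12 s, in which the tool goes at most 41.7 mm and 7.16 degrees, less where a joint would pass 70% of its speed; a pose out of reach is approached as far as the arm can. A call with a gripper value outside its range is refused whole. The fingers move at their own pace and stop on an object; FORCE is the grip in N (left out, the last holds). Time passes only in rows, so rows that repeat a pose let the fingers close. It gives the time, the measured TCP pose, the force and the opening at its end, in the units of the state.
- sensors.get_state(): the state, without advancing time (a new reading comes with each control period).
- grab_frame(name): name is "side" or "top" or "wrist"; returns the picture (480x640x3 uint8, red, green, blue); there is no depth.
- camera_params(name): a dict with "K" (3x3 intrinsics, pixels), "R" (3x3) and "t" (3): a world point X has camera coordinates R X + t; the wrist camera has in their place "tool_from_camera" (4x4, takes a point from camera to tool coordinates, whose origin is the TCP and whose axes are the flange's). Camera axes: x right, y down, z forward; pixel columns grow to the right and rows downward; lengths in m; the calibration is good to about 2 mm. A picture is of the moment at which its call begins: read the wrist's pose just before it. camera_params takes no time and is no camera call.
- workorder.close_job(): hands the job in, once; it reports no verdict.
Trained networks look in the newest picture that a camera, given by its name, has taken for a name from the list of things; names that differ only in an ending like _2 or _b are one class to them, and where a whole thing is asked for, a point or a joint stands for the part that bears it (a point fixed in the world has none). Each returns a list of dicts, best first, with "score" (0 to 1); they miss things now and then, are a little off and sometimes report something else, mostly with a low value. They report only what shows in the picture. A call takes as long as a camera call. They do not tell look-alikes from the thing itself.
- masks_of(camera, name): "pixels" (480x640 bool, what is visible of it).
- place_of(camera, name): "position" ([x, y, z] in m, in world coordinates, good to about 4 mm: a listed point, or the origin of a listed thing).
The state is a dict: "clock": time; "joints": joint angles; "joint_vel": joint speeds; "tau": joint torques, N m; "eef_pos": TCP position; "eef_rot": TCP orientation; "ft_force": force on the tool from outside, world axes, zero at the start; "ft_torque": the same for the moment, N m; "grip_width": finger opening in m.
Only numpy, scipy, OpenCV 4.12 (cv2) and the standard library are available. Lean on these libraries where they do the work, as an engineer would, in place of code of your own. Each camera call takes 0.05 s, during which the arm holds its last target.

## Working session

There is one attempt and no reset: what is moved stays moved. The work goes in short steps, Python scripts to look and compute and a shell command to move; the robot and the scene stay as the last step left them, time stands still between calls to the robot, and variables do not carry over. Pictures are saved under pics/ and viewed, and the job is handed in when it is done.

```bash
mkdir -p pics; python3 - <<'E'
from plant import sensors, grab_frame, camera_params
import cv2
s=sensors.get_state();print(s['clock'],s['eef_pos'],s['eef_rot'],s['grip_width'])
for n in ("top","side"):
    cv2.imwrite(f"pics/{n}0.png",grab_frame(n)[:,:,::-1]); p=camera_params(n);print(n,p['K'].tolist() if hasattr(p['K'],'tolist') else p['K'],p['R'],p['t'])
E
```

```text
0.0 [ 0.20289626 -0.59048686  0.22143119] [-9.74576085e-04  9.86350805e-01  1.64654607e-01 -2.78692957e-05] 0.08688127075233111
top [[599.157315034806, 0.0, 313.07715121039826], [0.0, 599.157315034806, 244.79713752919065], [0.0, 0.0, 1.0]] [[ 0.02315695 -0.99959044 -0.01681383]
 [-0.98734196 -0.02022711 -0.15731089]
 [ 0.15690637  0.02024384 -0.98740598]] [0.01170356 0.59582515 0.95052811]
side [[512.787396620508, 0.0, 319.33367370564315], [0.0, 512.787396620508, 243.73103078928898], [0.0, 0.0, 1.0]] [[ 6.89223410e-01 -7.24548827e-01  2.96715616e-04]
 [-4.07150893e-01 -3.87638909e-01 -8.27021297e-01]
 [ 5.99332330e-01  5.69881631e-01 -5.62170513e-01]] [-0.37422787  0.30206709  0.47007686]
```

View pics/top0.png

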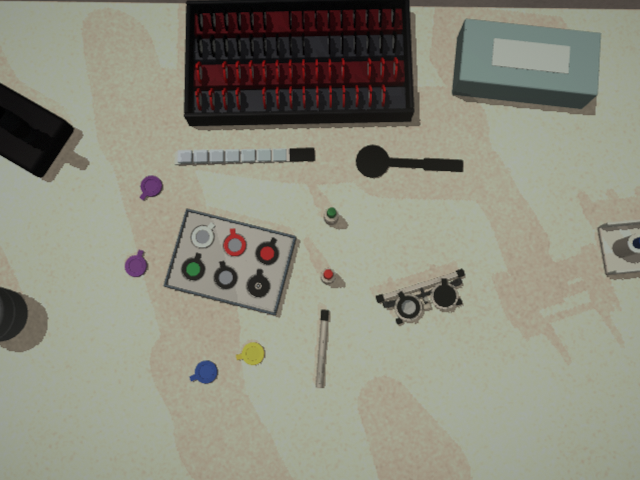

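View pics/side0.png

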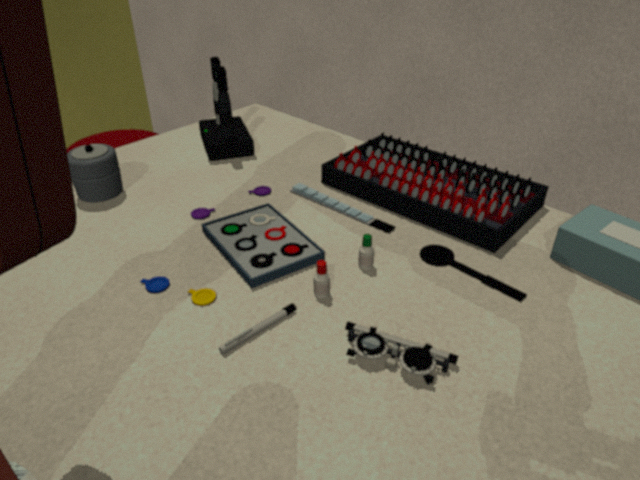

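In the top picture, these could be taken for the red-rimmed lens:
- The red rim with a pale centre is at (235,244).
- The red filter, red glass in a black rim, is at (267,252).
- The white prism is at (203,237), and the black rim at (226,276).
- The purple, blue and yellow look-alikes at (151,187), (136,265), (205,372) and (253,354) lie outside the tray.

My choice is (235,244). In the trial frame the open eye is at (409,307) and the occluder at (445,294). Next I'll check both in a close crop and measure them.

```bash
cat > h.py <<'E'
import numpy as np
from plant import camera_params
def ray(n,uv,z):
    p=camera_params(n);K,R,t=map(np.array,(p['K'],p['R'],p['t']))
    d=R.T@np.linalg.inv(K)@np.array([uv[0],uv[1],1.]);c=-R.T@t
    return c+d*(z-c[2])/d[2]
E
python3 - <<'E'
from plant import *
from plant import grab_frame, masks_of, place_of
import cv2,numpy as np
from h import ray
im={}
for n in("top","side"): im[n]=grab_frame(n)
Z=dict(red_rim_lens_top=.016,red_filter_top=.016,eye_lens_top=.025,occluder_top=.025)
for k,z in Z.items():
  for n in("top","side"):
    for m in masks_of(n,k)[:2]:
        y,x=np.nonzero(m['pixels']);c=((x.min()+x.max())/2,(y.min()+y.max())/2)
        c2=(x.mean(),y.mean());print(k,n,'mask',round(m['score'],2),len(x),np.round(c2,1),ray(n,c2,z).round(4))
    for m in place_of(n,k)[:2]: print(k,n,'place',round(m['score'],2),np.round(m['position'],4))
for k in("trial_frame_bridge","drops_red_cap","drops_green_cap","lens_tray_middle"):
    for m in place_of("top",k)[:1]: print(k,np.round(m['position'],4))
t=im["top"][:,:,::-1]
a=cv2.resize(t[200:320,155:305],None,fx=2.6,fy=2.6,interpolation=2);b=cv2.resize(t[250:340,365:477],None,fx=3.46,fy=3.46,interpolation=2)
b=cv2.resize(b,(390,312));cv2.imwrite("pics/crop.png",np.hstack([a,b]))
print(sensors.get_state()['clock'])
E
```

```text
red_rim_lens_top top mask 0.96 398 [234.8 243.4] [0.6    0.1603 0.016 ]
red_rim_lens_top top mask 0.93 403 [136.4 264. ] [0.5607 0.328  0.016 ]
red_rim_lens_top top place 0.82 [0.6    0.1592 0.0138]
red_rim_lens_top top place 0.8 [0.5579 0.3341 0.0106]
red_rim_lens_top side mask 0.95 423 [202.8 295.8] [0.4085 0.1139 0.016 ]
red_rim_lens_top side mask 0.75 352 [156.  283.8] [0.3757 0.1903 0.016 ]
red_rim_lens_top side place 0.77 [0.4154 0.1214 0.0047]
red_rim_lens_top side place 0.67 [0.38   0.1966 0.004 ]
red_filter_top top mask 0.79 396 [267.5 252.1] [0.5861 0.1034 0.016 ]
red_filter_top top place 0.68 [0.5848 0.1018 0.0191]
red_filter_top side mask 0.66 274 [292.9 248.7] [0.5884 0.1054 0.016 ]
red_filter_top side place 0.75 [ 0.5098 -0.1671  0.0182]
red_filter_top side place 0.61 [0.5859 0.1054 0.0167]
eye_lens_top top place 0.85 [ 0.4948 -0.1383  0.0219]
eye_lens_top top place 0.68 [0.6005 0.1577 0.0174]
eye_lens_top side mask 0.95 538 [371.  341.8] [ 0.5006 -0.1348  0.025 ]
eye_lens_top side mask 0.54 4275 [262.2 245.6] [0.5501 0.1399 0.025 ]
eye_lens_top side place 0.76 [ 0.4989 -0.1407  0.0244]
eye_lens_top side place 0.28 [ 0.6492 -0.005  -0.003 ]
occluder_top top mask 0.55 424 [444.4 293.8] [ 0.5204 -0.1967  0.025 ]
occluder_top top mask 0.49 220 [331.2 214.8] [ 0.6516 -0.0047  0.025 ]
occluder_top top place 0.91 [ 0.5169 -0.1993  0.023 ]
occluder_top side mask 0.64 625 [418.3 357. ] [ 0.5212 -0.1957  0.025 ]
occluder_top side place 0.61 [ 0.5236 -0.1952  0.0251]
trial_frame_bridge [ 0.5082 -0.1711  0.0216]
drops_red_cap [ 5.492e-01  3.300e-03 -4.000e-04]
drops_green_cap [ 0.6546 -0.0055 -0.0009]
lens_tray_middle [ 0.6549 -0.0057  0.0025]
1.2
```

View pics/crop.png

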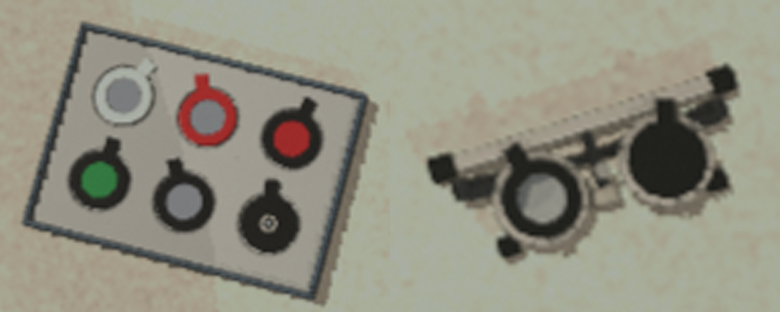

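The crop confirms both choices. The left panel shows clear glass in a wide red rim in the middle of the upper row, at about (207,117) in the crop. The right panel shows the clear lens in the left cell and the black occluder in the right cell. Next I'll refine both centres, using fits without the tab.

```bash
cat >> h.py <<'E'
def delta(target):
    from plant import sensors
    from scipy.spatial.transform import Rotation as Ro
    s=sensors.get_state();q=np.array(s['eef_rot']);R=Ro.from_quat(q[[1,2,3,0]]).as_matrix()
    p=np.array(s['eef_pos']);print('t',round(s['clock'],2),'pos',p.round(4),'q',q.round(4),'F',np.round(s['ft_force'],1),'w',round(s['grip_width'],4))
    print('tool shift mm',(R.T@(np.array(target)-p)*1000).round(1))
E
python3 - <<'E'
import cv2,numpy as np
from h import ray,delta
for n,(rx,ry),e in(("top",(235,245),(408,307)),("side",(276,233),(371,342))):
    im=cv2.imread(f"pics/{n}0.png").astype(int);
    b,g,r=im[...,0],im[...,1],im[...,2]
    m=((r>g+40)&(r>b+40)).astype(np.uint8);w=np.zeros_like(m);w[ry-16:ry+16,rx-17:rx+14]=1;m*=w
    c,_=cv2.findContours(m,cv2.RETR_EXTERNAL,3); c=max(c,key=cv2.contourArea);h=cv2.drawContours(m*0,[c],-1,1,-1)
    h=cv2.morphologyEx(h,cv2.MORPH_OPEN,cv2.getStructuringElement(2,(9,9)))
    y,x=np.nonzero(h);print(n,'red',x.mean(),y.mean(),len(x),ray(n,(x.mean(),y.mean()),.016))
    print(n,'eye',ray(n,e,.025))
print(ray("top",(408.3,307.1),.025))
delta((.597,.160,.2))
E
```

```text
top red 234.5473145780051 244.0460358056266 391 [0.59893418 0.16062558 0.016     ]
top eye [ 0.49700263 -0.135861    0.025     ]
side red 275.1621621621622 233.44144144144144 222 [0.59968301 0.16251107 0.016     ]
side eye [ 0.50020543 -0.13506903  0.025     ]
[ 0.49684728 -0.13636057  0.025     ]
t 1.2 pos [ 0.203  -0.5911  0.2225] q [-0.      0.9864  0.1647  0.    ] F [ 0.1  0.2 -1.3] w 0.087
tool shift mm [ 616.6 -582.4   22.6]
```

```bash
python3 -m jog '[[36,-34,0,0,0,0,255],[72,-68,0,0,0,0,255],[108,-102,0,0,0,0,255],[144,-136,0,0,0,0,255],[180,-170,0,0,0,0,255],[206,-194,0,0,0,0,255],[206,-194,0,0,0,0,255],[206,-194,0,0,0,0,255]]' 10
python3 -c "
from h import *
delta((.598,.161,.2))"
```

```text
clock: 1.87
eef_pos: [0.3371, -0.336, 0.2227]
eef_rot: [-0.001, 0.986, 0.167, 0.001]
ft_force: [-0.1, -0.0, -0.8]
grip_width: 0.0421
t 1.87 pos [ 0.3371 -0.336   0.2227] q [-8.00e-04  9.86e-01  1.67e-01  9.00e-04] F [-0.1 -0.  -0.8] w 0.0421
tool shift mm [ 410.  -383.4   24. ]
```

```bash
python3 -m jog '[[32,-30,0,0,0,0,255],[64,-60,0,0,0,0,255],[96,-90,0,0,0,0,255],[128,-120,0,0,0,0,255],[160,-150,0,0,0,0,255],[192,-180,0,0,0,0,255],[220,-206,0,0,0,0,255],[240,-224,0,0,0,0,255]]'
python3 -m jog '[[30,-28,0,0,0,0,255],[60,-56,0,0,0,0,255],[90,-84,0,0,0,0,255],[120,-112,0,0,0,0,255],[145,-136,0,0,0,0,255],[162,-152,0,0,0,0,255],[170,-159,0,0,0,0,255],[170,-159,0,0,0,0,255]]'
python3 -c "
from h import *
delta((.598,.161,.2))"
```

```text
clock: 2.53
eef_pos: [0.49, -0.0491, 0.2229]
eef_rot: [0.0, 0.986, 0.165, 0.001]
ft_force: [0.1, -1.1, -0.5]
grip_width: 0.0011
clock: 3.2
eef_pos: [0.5989, 0.156, 0.2221]
eef_rot: [-0.0, 0.986, 0.166, -0.0]
ft_force: [-0.3, -0.4, -0.2]
grip_width: 0.0004
t 3.2 pos [0.5989 0.156  0.2221] q [-0.000e+00  9.862e-01  1.658e-01 -1.000e-04] F [-0.3 -0.4 -0.2] w 0.0004
tool shift mm [ 0.8 -5.  22.1]
```

```bash
python3 -m jog '[[1,-5,0,0,0,0,255],[1,-5,15,0,0,0,255],[1,-5,35,0,0,0,255],[1,-5,55,0,0,0,255],[1,-5,75,0,0,0,255],[1,-5,92,0,0,0,255],[1,-5,100,0,0,0,255],[1,-5,100,0,0,0,255]]'
python3 - <<'E'
from h import *
from plant import grab_frame,sensors,camera_params
import cv2
delta((.598,.161,.041))
cv2.imwrite("pics/w1.png",grab_frame("wrist")[:,:,::-1])
T=np.array(camera_params("wrist")["tool_from_camera"]);K=np.array(camera_params("wrist")["K"])
C=np.linalg.inv(T)
for z in (0,.041+.0255,.1062): 
    p=C@[0,0,z,1];print(z,(K@p[:3]/p[2])[:2])
E
```

```text
clock: 3.87
eef_pos: [0.5956, 0.158, 0.1203]
eef_rot: [0.0, 0.986, 0.164, -0.002]
ft_force: [-0.6, 0.3, -0.6]
grip_width: 0.0004
t 3.87 pos [0.5956 0.158  0.1203] q [ 1.000e-04  9.865e-01  1.638e-01 -2.200e-03] F [-0.6  0.3 -0.6] w 0.0004
tool shift mm [ 3.6 -2.  79.3]
0 [323.76690674 294.57637629]
0.0665 [323.58306198 253.29990711]
0.1062 [323.51326966 237.63027142]
```

View pics/w1.png

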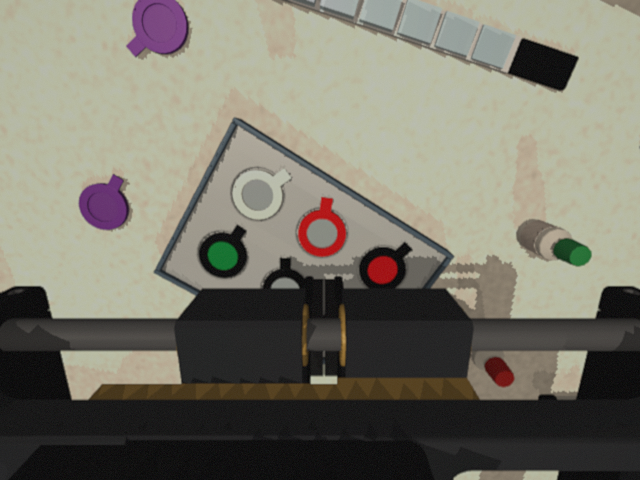

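The wrist picture shows the red-rim lens at (322,233). The tool axis meets that plane at about (323,238), which agrees with the computed shift of about 3.5 mm.

```bash
python3 -m jog '[[3,-2,0,0,0,0,255],[3,-2,15,0,0,0,255],[3,-2,30,0,0,0,255],[3,-2,45,0,0,0,255],[3,-2,60,0,0,0,255],[3,-2,72,0,0,0,255],[3,-2,79,0,0,0,255],[3,-2,79,0,0,0,255]]'
python3 - <<'E'
from h import *
from plant import grab_frame
import cv2
for i in range(3): delta((.598,.161,.041)); im=grab_frame("wrist")
cv2.imwrite("pics/w2.png",im[:,:,::-1]); 
s=grab_frame("side");cv2.imwrite("pics/s2.png",cv2.resize(s[170:310,180:370],None,fx=3,fy=3)[:,:,::-1])
T=np.array(camera_params("wrist")["tool_from_camera"]);K=np.array(camera_params("wrist")["K"]);C=np.linalg.inv(T)
for x,y,z in ((0,0,.025),(.01,0,.025),(0,.01,.025)):
    p=C@[x,y,z,1];print((K@p[:3]/p[2])[:2])
E
```

```text
clock: 4.58
eef_pos: [0.5991, 0.1625, 0.0425]
eef_rot: [-0.0, 0.986, 0.165, -0.001]
ft_force: [-0.5, 0.1, 0.5]
grip_width: 0.0006
t 4.58 pos [0.5991 0.1625 0.0425] q [-0.000e+00  9.864e-01  1.646e-01 -9.000e-04] F [-0.5  0.1  0.5] w 0.0006
tool shift mm [-1.5  1.1  1.5]
t 4.63 pos [0.5997 0.1626 0.0435] q [ 0.000e+00  9.864e-01  1.646e-01 -2.000e-04] F [-0.2  0.2  0.2] w 0.0004
tool shift mm [-2.1  0.9  2.5]
t 4.68 pos [0.6002 0.1627 0.0443] q [-0.000e+00  9.864e-01  1.647e-01  4.000e-04] F [1.1 0.3 0.2] w 0.0004
tool shift mm [-2.7  0.9  3.3]
[323.68324199 276.0062569 ]
[323.68555044 259.60539884]
[341.0420678  275.99875328]
```

View pics/w2.png

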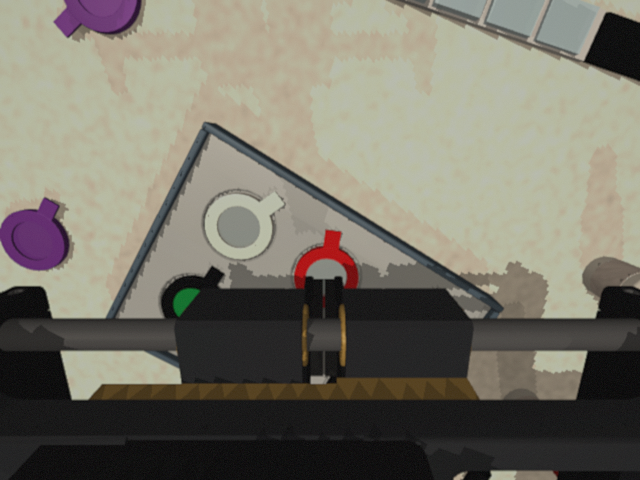

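View pics/s2.png

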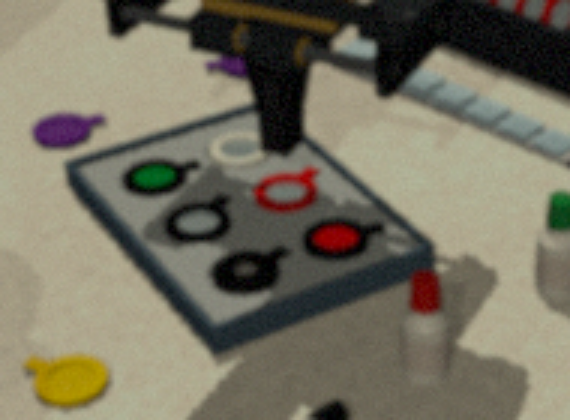

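The lens is centred at about (326,275) and the axis is at (324,276), so the fingertips are within about 2 mm of centre and roughly 27 mm above it. Now I'll hold there.

```bash
python3 -m jog '[[0,1,3,0,0,0,255],[0,1,3,0,0,0,255],[0,1,3,0,0,0,255],[0,1,3,0,0,0,255],[0,1,3,0,0,0,255],[0,1,3,0,0,0,255],[0,1,3,0,0,0,255],[0,1,3,0,0,0,255]]'
python3 -m jog '[[0,0,0,0,0,0,255],[0,0,0,0,0,0,255],[0,0,0,0,0,0,255],[0,0,0,0,0,0,255],[0,0,0,0,0,0,255],[0,0,0,0,0,0,255],[0,0,0,0,0,0,255],[0,0,0,0,0,0,255]]'
python3 -m jog '[[0,0,0,0,0,0,255],[0,0,0,0,0,0,255],[0,0,0,0,0,0,255],[0,0,0,0,0,0,255],[0,0,0,0,0,0,255],[0,0,0,0,0,0,255],[0,0,0,0,0,0,255],[0,0,0,0,0,0,255]]'
python3 -m jog '[[0,0,0,0,0,0,255],[0,0,0,0,0,0,255],[0,0,0,0,0,0,255],[0,0,0,0,0,0,255],[0,0,0,0,0,0,255],[0,0,0,0,0,0,255],[0,0,0,0,0,0,255],[0,0,0,0,0,0,255]]'
python3 -m jog '[[0,0,-15,0,0,0,255],[0,0,-40,0,0,0,255],[0,0,-70,0,0,0,255],[0,0,-100,0,0,0,255],[0,0,-130,0,0,0,255],[0,0,-150,0,0,0,255],[0,0,-160,0,0,0,255],[0,0,-160,0,0,0,255]]'
python3 -c "
from h import *
delta((.498,-.136,.2))"
```

```text
clock: 5.45
eef_pos: [0.6, 0.1617, 0.0406]
eef_rot: [-0.0, 0.986, 0.165, 0.0]
ft_force: [0.1, 0.9, 0.7]
grip_width: 0.0004
clock: 6.12
eef_pos: [0.6, 0.1617, 0.0405]
eef_rot: [-0.0, 0.986, 0.165, -0.0]
ft_force: [-0.2, -0.5, -0.2]
grip_width: 0.0004
clock: 6.78
eef_pos: [0.6, 0.1617, 0.0405]
eef_rot: [-0.0, 0.986, 0.165, -0.0]
ft_force: [0.2, 0.7, 0.5]
grip_width: 0.0006
clock: 7.45
eef_pos: [0.6, 0.1617, 0.0405]
eef_rot: [-0.0, 0.986, 0.165, -0.0]
ft_force: [0.2, -0.3, -0.1]
grip_width: 0.0009
clock: 8.12
eef_pos: [0.6018, 0.1619, 0.2038]
eef_rot: [0.0, 0.986, 0.165, 0.003]
ft_force: [-0.4, -0.3, -0.2]
grip_width: 0.0002
t 8.12 pos [0.6018 0.1619 0.2038] q [1.000e-04 9.863e-01 1.647e-01 2.800e-03] F [-0.4 -0.3 -0.2] w 0.0002
tool shift mm [-194.9  248.     3. ]
```

```bash
python3 -m jog '[[-15,19,0,0,0,0,255],[-35,45,0,0,0,0,255],[-55,71,0,0,0,0,255],[-75,97,0,0,0,0,255],[-95,123,0,0,0,0,255],[-115,148,0,0,0,0,255],[-135,174,0,0,0,0,255],[-150,193,0,0,0,0,255]]'
python3 -m jog '[[-15,20,0,0,0,0,255],[-30,39,0,0,0,0,255],[-39,50,0,0,0,0,255],[-43,55,0,0,0,0,255],[-43,55,0,0,0,0,255],[-43,55,0,0,0,0,255],[-43,55,0,0,0,0,255],[-43,55,0,0,0,0,255]]'
python3 -m jog '[[0,0,15,0,0,0,255],[0,0,35,0,0,0,255],[0,0,55,0,0,0,255],[0,0,72,0,0,0,255],[0,0,80,0,0,0,255],[0,0,80,0,0,0,255],[0,0,80,0,0,0,255],[0,0,80,0,0,0,255]]'
python3 - <<'E'
from h import *
from plant import grab_frame
import cv2
delta((.498,-.136,.05)); im=grab_frame("wrist")
cv2.imwrite("pics/w3.png",im[:,:,::-1])
T=np.array(camera_params("wrist")["tool_from_camera"]);K=np.array(camera_params("wrist")["K"]);C=np.linalg.inv(T)
for x,y,z in ((0,0,.1),(.01,0,.1),(0,.01,.1)):
    p=C@[x,y,z,1];print((K@p[:3]/p[2])[:2])
E
```

```text
clock: 8.78
eef_pos: [0.5187, -0.0714, 0.1981]
eef_rot: [-0.001, 0.986, 0.164, -0.002]
ft_force: [0.3, -0.6, 0.7]
grip_width: 0.0001
clock: 9.45
eef_pos: [0.4982, -0.1345, 0.2002]
eef_rot: [-0.0, 0.986, 0.165, -0.0]
ft_force: [-0.3, -0.3, -0.0]
grip_width: 0.0007
clock: 10.12
eef_pos: [0.499, -0.1357, 0.1218]
eef_rot: [0.001, 0.986, 0.165, 0.001]
ft_force: [-0.4, 0.7, 0.3]
grip_width: 0.0008
t 10.12 pos [ 0.499  -0.1357  0.1218] q [5.000e-04 9.863e-01 1.649e-01 8.000e-04] F [-0.4  0.7  0.3] w 0.0008
tool shift mm [-1.2 -0.1 71.8]
[323.52056761 239.7950491 ]
[323.5205984  227.37447984]
[336.3190852  239.79069077]
```

View pics/w3.png

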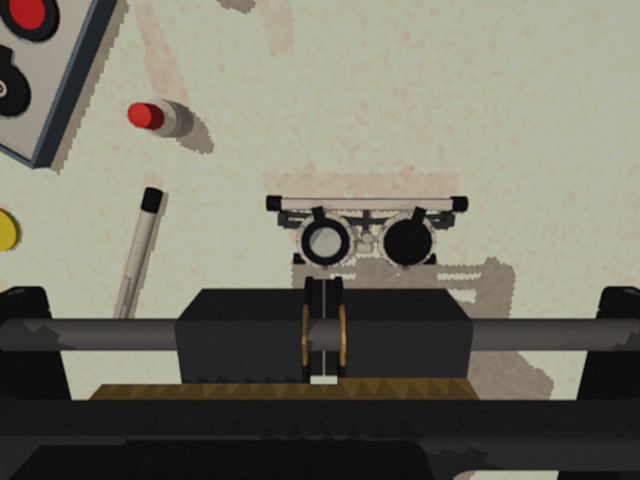

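The open clear lens is at about (325,242) and the tool axis at (323.5,240), so the offset is -1.7 mm in x and +1 mm in y. The occluder is to the right, at (408,238). Coming down now.

```bash
python3 -m jog '[[-1,1,10,0,0,0,255],[-1,1,25,0,0,0,255],[-1,1,40,0,0,0,255],[-1,1,53,0,0,0,255],[-1,1,63,0,0,0,255],[-1,1,69,0,0,0,255],[-1,1,71,0,0,0,255],[-1,1,71,0,0,0,255]]'
python3 -m jog '[[0,0,0,0,0,0,255],[0,0,0,0,0,0,255],[0,0,0,0,0,0,255],[0,0,0,0,0,0,255],[0,0,0,0,0,0,255],[0,0,0,0,0,0,255],[0,0,0,0,0,0,255],[0,0,0,0,0,0,255]]'
python3 - <<'E'
from h import *
from plant import grab_frame
import cv2
delta((.498,-.136,.05)); a=grab_frame("wrist");b=grab_frame("side")
a=cv2.resize(a[150:400,200:500],(400,333));b=cv2.resize(b[240:400,290:482],(400,333))
cv2.imwrite("pics/w4.png",np.hstack([a,b])[:,:,::-1])
E
```

```text
clock: 10.83
eef_pos: [0.4973, -0.1368, 0.0492]
eef_rot: [-0.0, 0.986, 0.165, -0.0]
ft_force: [0.3, 0.4, -0.1]
grip_width: 0.0003
clock: 11.5
eef_pos: [0.4974, -0.1369, 0.0496]
eef_rot: [0.0, 0.986, 0.165, 0.0]
ft_force: [-0.2, -1.1, -0.6]
grip_width: 0.0006
t 11.5 pos [ 0.4974 -0.1369  0.0496] q [0.     0.9864 0.1646 0.    ] F [-0.2 -1.1 -0.6] w 0.0006
tool shift mm [ 0.8 -0.6 -0.4]
```

View pics/w4.png

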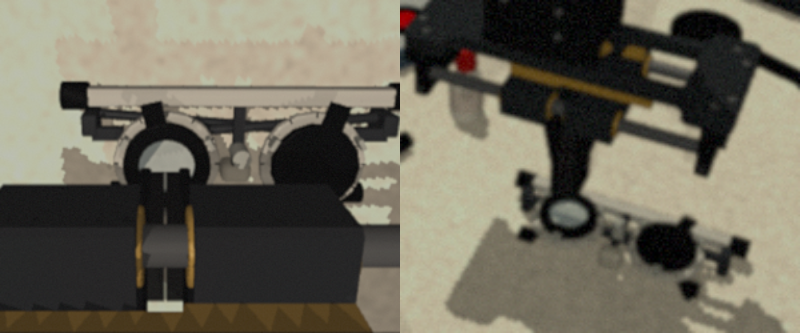

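The shut fingertips are over the open clear lens, at (165,165) in the left panel and (568,190) in the right, with a gap of about 25 mm. The occluder is to the side and nothing has been touched. I'll hold for more than two seconds and then hand in.

```bash
python3 -m jog '[[0,0,0,0,0,0,255],[0,0,0,0,0,0,255],[0,0,0,0,0,0,255],[0,0,0,0,0,0,255],[0,0,0,0,0,0,255],[0,0,0,0,0,0,255],[0,0,0,0,0,0,255],[0,0,0,0,0,0,255]]'
python3 -m jog '[[0,0,0,0,0,0,255],[0,0,0,0,0,0,255],[0,0,0,0,0,0,255],[0,0,0,0,0,0,255],[0,0,0,0,0,0,255],[0,0,0,0,0,0,255],[0,0,0,0,0,0,255],[0,0,0,0,0,0,255]]'
python3 -m jog '[[0,0,0,0,0,0,255],[0,0,0,0,0,0,255],[0,0,0,0,0,0,255],[0,0,0,0,0,0,255],[0,0,0,0,0,0,255],[0,0,0,0,0,0,255],[0,0,0,0,0,0,255],[0,0,0,0,0,0,255]]'
python3 -c "
from h import *
delta((.498,-.136,.05))
from plant import workorder
print(workorder.close_job())"
```

```text
clock: 12.27
eef_pos: [0.4974, -0.1369, 0.0495]
eef_rot: [-0.0, 0.986, 0.165, -0.0]
ft_force: [-0.7, 0.3, -0.3]
grip_width: 0.0001
clock: 12.93
eef_pos: [0.4974, -0.1369, 0.0495]
eef_rot: [0.0, 0.986, 0.165, 0.0]
ft_force: [-0.2, 0.7, -0.4]
grip_width: 0.0007
clock: 13.6
eef_pos: [0.4974, -0.1368, 0.0495]
eef_rot: [-0.0, 0.986, 0.165, 0.0]
ft_force: [0.1, -0.3, -0.0]
grip_width: 0.0002
t 13.6 pos [ 0.4974 -0.1368  0.0495] q [-0.      0.9864  0.1647  0.    ] F [ 0.1 -0.3 -0. ] w 0.0002
tool shift mm [ 0.8 -0.6 -0.5]
the job is handed in; nothing more can be done
None
```

I showed both places in the order asked and handed the job in at 13.6 s, still pointing at the uncovered eye.

- **Red-rim lens:** with the fingers shut, I came straight down from about 0.2 m and held about 25 mm above it for around 2.8 s. It lies in the middle recess of the tray's far row.
- **Crossing:** I lifted back to about 0.2 m, crossed over at that height and came straight down on the frame.
- **Uncovered eye:** I held about 25 mm above the clear lens for around 2.7 s and stayed there.

**Last checks:** the wrist and side pictures put the fingertips within about 2 mm of each lens centre. The occluder stayed clear, to the side. The wrist force readings never rose above about 1.3 N, which is noise, so there was no sign of contact.

**Disagreements:** the lens detector also reported the coloured look-alikes as the red-rim lens, and I ruled those out from the picture. One eye reading and one red-filter reading also came out in the wrong place, as did the detector's tray-middle reading; I did not use them.

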